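Push the stock shelf of the counter rack home into its notches

ROBOT

A 6-joint arm with a two-finger parallel gripper is mounted at the origin on the work surface. World frame = base frame: x ahead of the robot, y to its left, z up, the work surface at z = 0. Lengths are in m, angles in rad, forces in N, time in s.
With the tool pointing down it reaches from about 0.35 to 0.975 m from the base axis. Payload 4.9 kg.
Tool frame: the origin (TCP) lies between the finger pads; the fingertips stand 14 mm ahead of it and the grasp point (between the pads) lies 5 mm behind it (manip.tcp_to_tips is the distance from the TCP to the fingertips, in m); z points along the fingers, y is the line along which they close (so a half turn about z gives the same grasp; the last joint's range is limited). The gripper opens to 85 mm and grips with 20 to 120 N. Pads are 22 mm wide; open, the fingers measure 114 mm over their backs; the gripper's body (76 mm by 85 mm) begins 54 mm behind the grasp point. The pads swing forward as they close: fully open they stand 13 mm farther back than shut.
Start: joints at [1.074, 0.053, 1.613, -0, 1.476, -0.119], TCP at [0.231, 0.581, 0.245] pointing down, gripper open.
Joint ranges: [-3.01, 3.01], [-1.01, 2.22], [0.06, 2.58], [-1.02, 4.17], [0.09, 2.62], [-3.14, 3.14]. Speed limits (rad/s): [2.57, 2.57, 3.14, 3.14, 3.14, 3.14].

INTERFACE

Orientations are given as a unit quaternion [w, x, y, z].
In Python, from plant import manip gives the robot as it stands.
- The arm moves only by the tool servo_tool, never from a script. Its argument "moves" is a list that holds one entry, the list of rows, each a list of 7 numbers: the shift along the tool's x, y, z in mm, then the turn, a rotation vector about the tool's x, y, z in degrees, then the finger opening in mm, from 0 to 85.4. In form: [[[x, y, z, ax, ay, az, fingers], ...]]. A call has 1 to 12 rows; each row shifts and turns the commanded pose from where the row before left it, along the tool's axes as they then stand; what a row does not reach is not made up. A row lasts 1/8 s, in which the tool goes at most 62.5 mm and 10.7 degrees, less where a joint would pass 70% of its speed; a pose out of reach is approached as far as the arm can. A call with a gripper value outside its range is refused whole. The fingers move at their own pace and stop on an object; the grip force is fixed at half the most. Time passes only in rows, so rows that do not move let the fingers close. It gives the time, the measured TCP pose, the force, the opening and the grip force at its end, in the units of the state.
- manip.state(): the state, without advancing time (a new reading comes with each control period).
- manip.grab_frame(name): name is "scene" or "side" or "wrist"; returns a dict with "image" (400x640x3 uint8, blue, green, red), "mtx" (3x3 intrinsics, pixels), "dist_coeffs" ([k1, k2, p1, p2, k3] as OpenCV has them; the pictures are not rectified), "eye" and "rotation" of the camera in the world. Camera axes: x right, y down, z forward; pixel columns grow to the right and rows downward; lengths in m; the calibration is good to about 2 mm. A picture is of the moment at which its call begins. There is no depth.
- manip.job_done(): hands the job in; it is judged then, once.
The state is a dict: "time": time; "joint_pos": joint angles; "joint_vel": joint speeds; "joint_efforts": joint torques, N m; "tool_pos": TCP position; "tool_rot": TCP orientation; "contact_force": force on the tool from outside, world axes, zero at the start; "ft_torque": the same for the moment, N m; "gripper_width": opening from 0.0 (shut) to 1.0 (fully open); "grasp_force": force on a finger pad.
Only numpy, scipy, OpenCV 4.12 (cv2) and the standard library are available. Lean on these libraries where they do the work, as an engineer would, in place of code of your own. Each camera call takes 0.05 s, during which the arm holds its last target. There are 200 camera calls.

TASK

The wooden stock shelf of the small purple parts rack has been left pulled forward over the front row of bins. Push it gently back along its rails with your fingertips against its front edge, until you feel it drop into the locating notches and it sits down level on both sides. Do not lift anything, do not touch the goods standing on the shelf or let them fall, and leave the other things on the counter where they are.

Things in the scene. Friction and masses are not known exactly. Their poses are not given: they have to be found in the camera images.
- rack: Fixed counter rack of purple sheet steel, 310 (x) x 290 (y) x 128 mm high. Origin: on the counter, midway between its four notches; x points to its rear (the way to push, away from the robot, up to 29 degrees askew), y left, z up. Its 5 mm side cheeks (inner faces y = +-140, tops z = 128) run from x = -200 (front) to +110. Front bins below, up to 44 mm high; above them the space between the cheeks is free.
- rail_left (a point): Rack's left rail: an aluminium bar along the left cheek, 15 mm wide. Point: middle of the rail's top face, at x = 0, y = +132.5, z = 100 mm in the rack's frame. The right rail mirrors it (y = -132.5). Each rail runs the rack's whole length and has two upright-sided notches, 16 mm long and 8 mm deep, centred at x = -65 and +65. Nothing but the notches stops the shelf.
- shelf: Loose plywood board 180 (x, front to back) x 240 (y) x 12 mm, 0.4 to 0.85 kg. Origin: middle of its underside; axes as the rack's. It starts on top of the rails, origin 110 mm above the counter and 55 to 105 mm short of the rack's origin along the rack's x. Home, it lies over the rack's origin within 4 mm and 8 mm lower (origin 102 mm up). Sliding takes 1 to 4 N; home, it stops hard.
- shelf_rod (a point): Middle of the shelf's rear cross rod, at x = +65, z = -5 mm in the shelf's frame; a second, equal rod is at x = -65. Steel, 10 mm diameter, along y, fixed under the board, ends out to y = +-136.5; the shelf rides on these four ends and they drop into the four notches, with 3 mm of play each way. White nylon glides on the board's corners (to y = +-138.5) guide it between the cheeks.
- shelf_front (a point): Middle of the front face of the aluminium ticket strip (white cards) along the shelf's front edge: push here, along the shelf's +x. Strip 240 wide (y), 4 thick, 30 mm high: 15 mm below to 15 mm above this point, so its top stands 8 mm above the board. The point is at x = -94, z = +5 mm in the shelf's frame: 115 mm above the counter at the start, 107 mm when home.
- carton: White carton with a blue band, 55 x 50 x 66 mm high, standing loose on the rear half of the shelf. Origin: centre of its underside. Never touch it.
- lens: Red and amber tail-lamp lens block, 50 x 50 x 44 mm high, standing loose on the rear half of the shelf. Origin: centre of its underside. Never touch it.
- can: Green-labelled can, 50 mm diameter x 66 mm high, standing loose on the rear half of the shelf. Origin: centre of its underside. Never touch it. (Carton, lens and can stand side by side about 72 mm apart in any order, centres 18 to 42 mm behind the middle of the shelf.)
- tape: Roll of brown tape lying on the counter left of the rack's front end, 92 mm diameter x 28 mm high. Origin: centre of its underside. Bystander.
- bearing: Steel wheel bearing lying on the counter right of the rack's front end, 72 mm diameter x 18 mm high. Origin: centre of its underside. Bystander.
- spray: Spray bottle with a red head, 68 mm diameter, 201 mm high, on the counter to the left. Origin: centre of its underside. Bystander.
- jar: Green jar with a yellow cap, 66 mm diameter, 85 mm high, on the counter to the right. Origin: centre of its underside. Bystander.

How it is judged:
By the outcome, as a careful person would: the job done as asked, in the order asked, and still so for the second after the job is handed in, with the robot touching nothing.
It also fails if it takes over 38 s, if anything falls off the work surface, if the arm or the gripper's body presses on something with over 40 N, if the wrist force passes 120 N, or if a joint passes its speed limit or range.

## Working session

There is one attempt and no reset: what is moved stays moved. The work goes in short steps, Python scripts to look and compute and a tool call to move; the robot and the scene stay as the last step left them, time stands still between calls to the robot, and variables do not carry over. Pictures are saved under pics/ and viewed, at most 10 in all, crops included, and the job is handed in when it is done.

Besides the shell and the picture viewer there is one more tool, called after "Request:" by a JSON object that holds its "name" and its "arguments", one argument or row to a line. servo_tool: Moves the arm, as the interface text tells. Its arguments: {"type":"object","properties":{"moves":{"type":"array"}},"required":["moves"]}

```bash
mkdir -p pics; cat > h.py <<'E'
import numpy as np, cv2, pickle
from plant import manip
def grab(n,tag):
    f=manip.grab_frame(n); cv2.imwrite(f'pics/{tag}.png',f['image']); pickle.dump(f,open(f'{tag}.pkl','wb')); return f
def load(tag): return pickle.load(open(f'{tag}.pkl','rb'))
def ray(f,uv):
    p=cv2.undistortPoints(np.array([[uv]],float),np.array(f['mtx']),np.array(f['dist_coeffs']))[0,0]
    d=np.array(f['rotation'])@[p[0],p[1],1]; return np.array(f['eye']),d/np.linalg.norm(d)
def atz(f,uv,z):
    e,d=ray(f,uv); return e+d*(z-e[2])/d[2]
def tri(obs):
    A=np.zeros((3,3));b=np.zeros(3)
    for f,uv in obs:
        e,d=ray(f,uv);P=np.eye(3)-np.outer(d,d);A+=P;b+=P@e
    x=np.linalg.solve(A,b); return x,[np.linalg.norm((np.eye(3)-np.outer(ray(f,u)[1],ray(f,u)[1]))@(x-ray(f,u)[0])) for f,u in obs]
def proj(f,X):
    R=np.array(f['rotation']).T; return cv2.projectPoints(np.array(X,float).reshape(-1,3),cv2.Rodrigues(R)[0],-R@np.array(f['eye']),np.array(f['mtx']),np.array(f['dist_coeffs']))[0].reshape(-1,2)
E
python3 - <<'E'
from h import *
for n in("scene","side"):
    f=grab(n,n+'0'); print(n,f['eye'],f['rotation'])
s=manip.state();print(s['tool_pos'],s['tool_rot'],s['contact_force'],s['time'])
E
```

```text
scene [1.58323426 0.12680616 1.1128276 ] [-0.25527049  0.61486213  0.69291334 -0.27686213]
side [-0.05502886 -0.63231561  0.98354291] [-0.35320012  0.85059365 -0.35924434  0.15061085]
[0.23030406 0.58044932 0.24417939] [-2.85695148e-04  1.87790767e-01  9.82208626e-01 -8.72003846e-04] [0.49846843 0.87066534 1.01236891] 0.1
```

View pics/scene0.png

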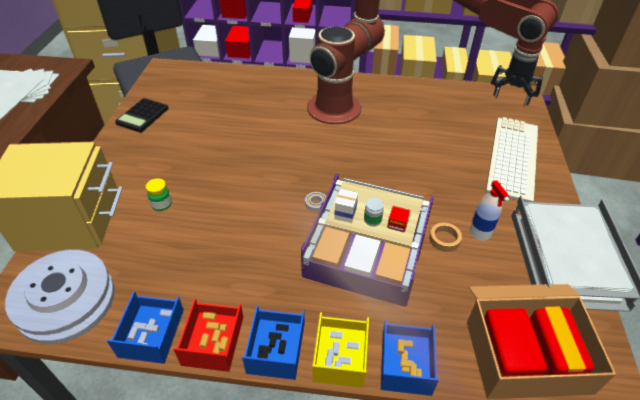

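View pics/side0.png

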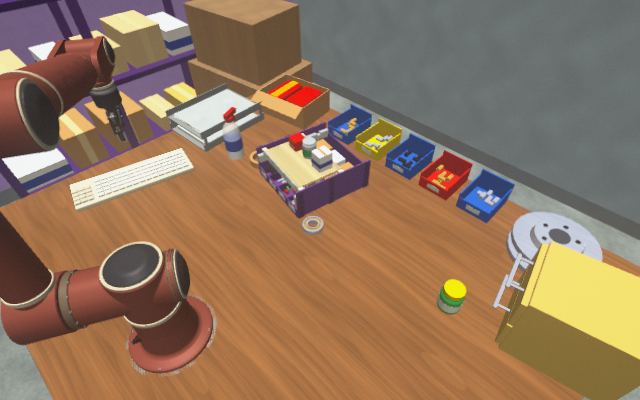

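The scene view shows the rack at about (305–435, 175–300), with the goods at (346,203), (374,211) and (399,217). The side view shows it at (255–370, 125–213). Next I'll enlarge both.

```bash
sed -i "s/^from plant/from scipy.spatial.transform import Rotation as Ro\nfrom plant/; s/np.array(f\['rotation'\])/Ro.from_quat(np.roll(f['rotation'],-1)).as_matrix()/" h.py
python3 - <<'E'
from h import *
for t,(u,v,w,h) in {'scene0':(295,165,150,145),'side0':(245,115,140,110)}.items():
    k=4 if t=='scene0' else 5
    c=cv2.imread(f'pics/{t}.png')[v:v+h,u:u+w]; cv2.imwrite(f'pics/{t}c.png',cv2.resize(c,None,fx=k,fy=k,interpolation=cv2.INTER_CUBIC))
E
```

```text
(no output)
```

View pics/scene0c.png

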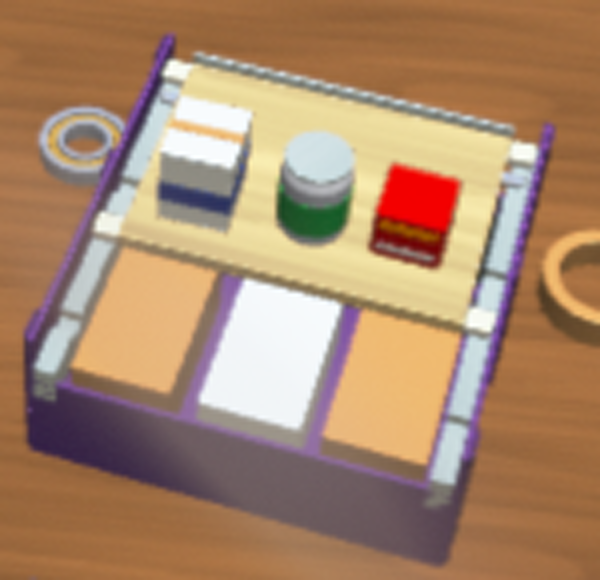

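View pics/side0c.png

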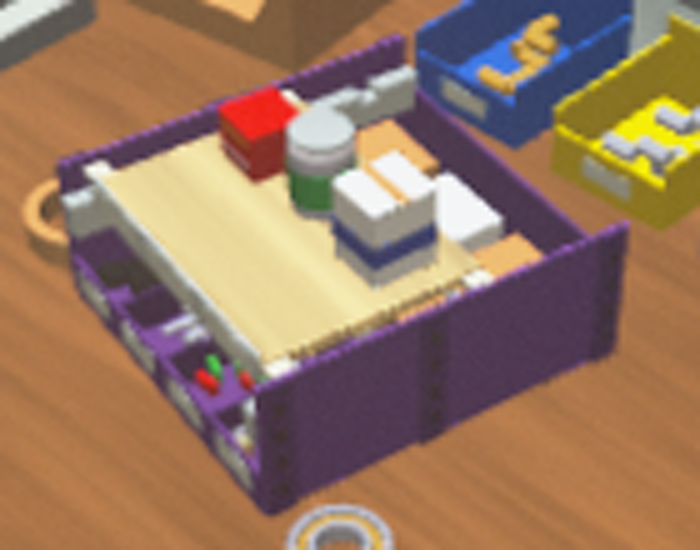

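The crops show cheek-top corners, in crop pixels:
- **Scene:** right front (168,40), left front (549,128), left rear (475,432), right rear (33,322).
- **Side:** left front (62,163), left rear (403,40), right front (262,388), right rear (627,225).

The ticket strip's top edge runs (195,55)–(513,128) in the scene crop.

```bash
python3 - <<'E'
from h import *
from scipy.optimize import least_squares
S=load('scene0');D=load('side0')
sc=lambda u,v:(295+(u-1.5)/4,165+(v-1.5)/4); sd=lambda u,v:(245+(u-2)/5,115+(v-2)/5)
o=[(S,sc(168,40),-200,-142.5),(S,sc(549,128),-200,142.5),(S,sc(475,432),110,142.5),(S,sc(33,322),110,-142.5),
(D,sd(62,163),-200,142.5),(D,sd(403,40),110,142.5),(D,sd(262,388),-200,-142.5),(D,sd(627,225),110,-142.5)]
def res(p):
    c,s=np.cos(p[2]),np.sin(p[2]);r=[]
    for f,uv,x,y in o:
        r+=list(proj(f,[p[0]+(c*x-s*y)/1e3,p[1]+(s*x+c*y)/1e3,.128])[0]-uv)
    return np.array(r)
q=least_squares(res,[.7,0,0],loss='soft_l1');p=q.x;print(p,np.degrees(p[2]));print(res(p).reshape(-1,2).round(1))
for i in ((0,6),(1,4),(2,5),(3,7)): print(tri([(o[i[0]][0],o[i[0]][1]),(o[i[1]][0],o[i[1]][1])]))
c,s=np.cos(p[2]),np.sin(p[2]);R=np.array([[c,s],[-s,c]])
for f,uv,z in [(S,sc(195,55),.13),(S,sc(513,128),.13),(S,sc(120,240),.122),(S,sc(470,325),.122),(D,sd(88,165),.13),(D,sd(268,375),.13)]:
    print((R@(atz(f,uv,z)[:2]-p[:2])*1e3).round(1))
E
```

```text
[ 0.74174602  0.15947781 -0.19714689] -11.29568473972759
[[ 0.2 -1.5]
 [-0.5 -2. ]
 [-1.7  7. ]
 [-0.6  5.6]
 [-1.6  0.4]
 [-0.4 -1.6]
 [-1.3 -0.4]
 [-0.2 -1.7]]
(array([0.52138983, 0.05801946, 0.1246337 ]), [np.float64(0.000793980042344783), np.float64(0.0007939800423447509)])
(array([0.58043219, 0.33915266, 0.12621998]), [np.float64(0.0007203867432412278), np.float64(0.000720386743241137)])
(array([0.86561234, 0.27408886, 0.13301817]), [np.float64(0.008379504158010658), np.float64(0.008379504158010672)])
(array([ 0.80951003, -0.00638124,  0.13209638]), [np.float64(0.004828147646282053), np.float64(0.004828147646282109)])
[-182.2 -117. ]
[-182.   120.4]
[   1.9 -116.4]
[ -0.3 124.1]
[-180.5  126. ]
[-189.  -140.2]
```

```bash
python3 - <<'E'
from h import *
from scipy.optimize import least_squares
S=load('scene0');D=load('side0')
sc=lambda u,v:(295+(u-1.5)/4,165+(v-1.5)/4); sd=lambda u,v:(245+(u-2)/5,115+(v-2)/5)
o=[(S,sc(168,40),-200,-142.5),(S,sc(549,128),-200,142.5),
(D,sd(62,163),-200,142.5),(D,sd(403,40),110,142.5),(D,sd(262,388),-200,-142.5),(D,sd(627,225),110,-142.5)]
def res(p):
    c,s=np.cos(p[2]),np.sin(p[2]);r=[]
    for f,uv,x,y in o:
        r+=list(proj(f,[p[0]+(c*x-s*y)/1e3,p[1]+(s*x+c*y)/1e3,.128])[0]-uv)
    return np.array(r)
q=least_squares(res,[.7,0,0]);p=q.x;print(p,np.degrees(p[2]));print(res(p).reshape(-1,2).round(1))
c,s=np.cos(p[2]),np.sin(p[2]);R=np.array([[c,s],[-s,c]])
for f,uv,z in [(S,sc(195,55),.13),(S,sc(513,128),.13),(S,sc(120,240),.122),(S,sc(470,325),.122),(S,sc(125,186),.1),(S,sc(490,275),.1),(S,sc(460,418),.1),(D,sd(88,165),.13)]:
    print((R@(atz(f,uv,z)[:2]-p[:2])*1e3).round(1))
st=manip.state()
R3=Ro.from_quat(np.roll(st['tool_rot'],-1)); print(R3.as_matrix().round(3))
im=cv2.imread('pics/scene0.png')
for x,y,z in [(a,b,.1) for a in(-73,-57,57,73) for b in(-125,-140,125,140)]+[(110,y,.128) for y in(-145,145)]+[(110,y,0) for y in(-145,145)]:
    u=proj(S,[p[0]+(c*x-s*y)/1e3,p[1]+(s*x+c*y)/1e3,z])[0]
    print(x,y,z,((u-[295,165])*4+1.5).round())
E
```

```text
[ 0.74446516  0.1566584  -0.20828933] -11.934099377797521
[[ 0.1 -1.1]
 [-0.7 -0.9]
 [-0.4 -0. ]
 [ 1.1 -1.5]
 [-0.9 -0.6]
 [ 0.8 -1.4]]
[-184.1 -116.8]
[-186.5  120.6]
[  -0.  -114.2]
[ -5.  126.2]
[ -68.1 -132.7]
[-71.3 130.3]
[ 54.2 134.7]
[-185.1  126.2]
[[-0.929  0.369 -0.001]
 [ 0.369  0.929 -0.002]
 [ 0.    -0.002 -1.   ]]
-73 -125 0.1 [137. 184.]
-73 -140 0.1 [117. 179.]
-73 125 0.1 [483. 271.]
-73 140 0.1 [504. 277.]
-57 -125 0.1 [130. 199.]
-57 -140 0.1 [110. 194.]
-57 125 0.1 [478. 288.]
-57 140 0.1 [500. 294.]
57 -125 0.1 [ 77. 318.]
57 -140 0.1 [ 56. 313.]
57 125 0.1 [444. 417.]
57 140 0.1 [467. 424.]
73 -125 0.1 [ 69. 336.]
73 -140 0.1 [ 48. 330.]
73 125 0.1 [439. 437.]
73 140 0.1 [462. 443.]
110 -145 0.128 [ 21. 344.]
110 145 0.128 [465. 466.]
110 -145 0 [ 25. 459.]
110 145 0 [437. 577.]
```

Notch positions predicted from the fit match the crop. The rack sits at about (0.744, 0.157) with yaw -11.9°, and the shelf is about 91 mm short. I'm moving to a standoff in front of the strip.

Request:
{"name": "servo_tool", "arguments": {
  "moves": [
    [[-42,-27,0,0,0,0,60],[-42,-27,0,0,0,0,60],[-42,-27,0,0,0,0,60],[-42,-27,0,0,0,0,60],[-42,-27,0,0,0,0,60],[-42,-27,0,0,0,0,60],[-42,-27,0,0,0,0,60],[-42,-27,0,0,0,0,60],[-45,-30,0,0,0,0,60],[0,0,0,0,0,-9.7,60],[0,0,0,0,0,0,60]]
  ]
}}

```text
time: 1.48
tool_pos: [0.4939, 0.2111, 0.2447]
tool_rot: [-0.001, 0.106, 0.994, -0.0]
contact_force: [0.2, -0.7, -0.4]
gripper_width: 0.699
grasp_force: 0.0
```

```bash
python3 - <<'E'
from h import *
f=grab('wrist','w1');s=manip.state();print(s['tool_pos'],s['tool_rot'],s['contact_force'],s['time'],s['gripper_width'])
print(f['eye'])
p=[.7445,.1567];c,sn=np.cos(-.2083),np.sin(-.2083)
for x,y,z in [(-200,140,.128),(-200,-140,.128),(-186,120,.13),(-186,-120,.13),(-186,0,.115)]:
    print(x,y,proj(f,[p[0]+(c*x-sn*y)/1e3,p[1]+(sn*x+c*y)/1e3,z])[0].round(1))
E
```

```text
[0.49365617 0.21158099 0.24478164] [-4.77442191e-04  1.05536908e-01  9.94415261e-01 -1.49729140e-04] [-0.43472108 -0.23610227  1.23979607] 1.525 0.7038845610187646
[0.41228099 0.22968248 0.37269252]
-200 140 [460.5 254.9]
-200 -140 [162.6 255.4]
-186 120 [438.2 269.1]
-186 -120 [184.9 269.6]
-186 0 [311.5 261.4]
```

View pics/w1.png

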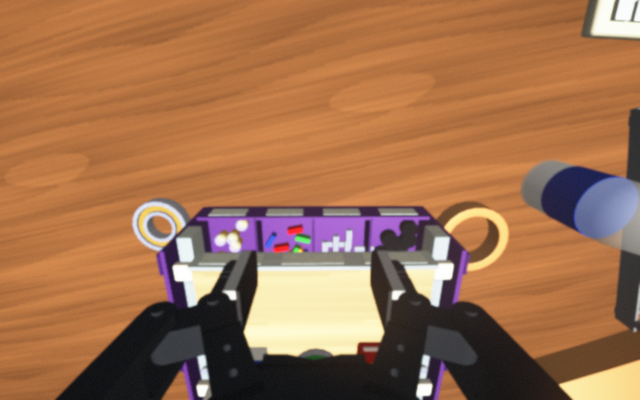

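The wrist view shows the strip level in the image at v≈262, from u≈188 to 438. Cheek fronts are at (162,255) and (465,255). This agrees with the fit to within a couple of mm and 0.5°. Descending, then closing most of the gap.

Request:
{"name": "servo_tool", "arguments": {
  "moves": [
    [[0,0,40,0,0,0,60],[0,0,40,0,0,0,60],[0,0,40,0,0,0,60],[0,0,14,0,0,0,60],[-15,0,0,0,0,0,60],[-15,0,0,0,0,0,60],[-10,0,0,0,0,0,60],[0,0,0,0,0,0,60]]
  ]
}}

```text
time: 2.52
tool_pos: [0.5347, 0.2033, 0.1126]
tool_rot: [0.001, 0.105, 0.995, 0.0]
contact_force: [-0.7, 0.8, 0.6]
gripper_width: 0.701
grasp_force: 0.0
```

```bash
python3 - <<'E'
from h import *
f=grab('side','side1');s=manip.state();print(s['tool_pos'],s['contact_force'],s['time'])
cv2.imwrite('pics/side1c.png',cv2.resize(f['image'][80:230,215:385],None,fx=4,fy=4,interpolation=cv2.INTER_CUBIC))
E
```

```text
[0.53393386 0.20333647 0.11210938] [-0.11605633 -0.71165255  0.43592067] 2.575
```

View pics/side1c.png

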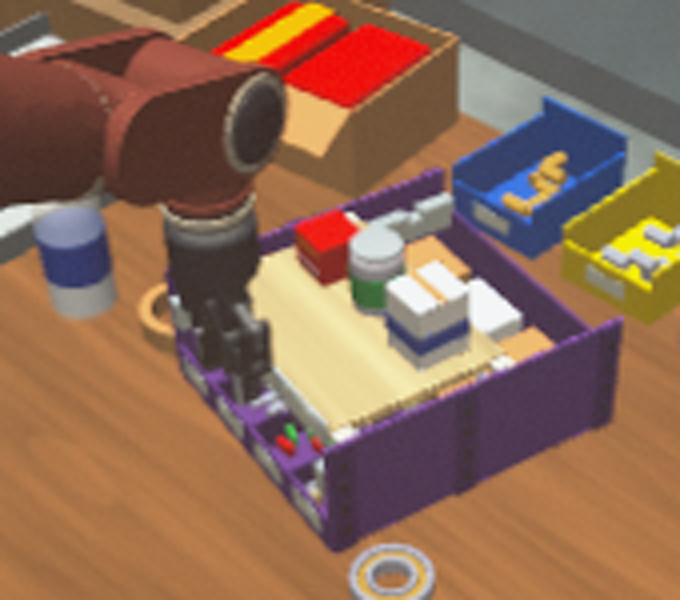

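The side view shows the fingers at (235,345) in the crop, just in front of the strip and between the cheeks. Nothing is touched and the goods are clear. Starting the slow push.

Request:
{"name": "servo_tool", "arguments": {
  "moves": [
    [[-4,0,0,0,0,0,60],[-3,0,0,0,0,0,60],[-3,0,0,0,0,0,60],[-2,0,0,0,0,0,60],[-2,0,0,0,0,0,60],[-2,0,0,0,0,0,60],[-2,0,0,0,0,0,60],[-2,0,0,0,0,0,60],[-3,0,0,0,0,0,60],[-3,0,0,0,0,0,60],[-4,0,0,0,0,0,60],[-4,0,0,0,0,0,60]]
  ]
}}

```text
time: 4.08
tool_pos: [0.5665, 0.1963, 0.1112]
tool_rot: [-0.0, 0.104, 0.995, -0.0]
contact_force: [-2.3, 0.7, 0.7]
gripper_width: 0.701
grasp_force: 1.5
```

Request:
{"name": "servo_tool", "arguments": {
  "moves": [
    [[-4,0,0,0,0,0,60],[-4,0,0,0,0,0,60],[-4,0,0,0,0,0,60],[-4,0,0,0,0,0,60]]
  ]
}}

```text
time: 4.58
tool_pos: [0.5822, 0.193, 0.1112]
tool_rot: [-0.0, 0.104, 0.995, -0.0]
contact_force: [-3.4, 0.4, 0.7]
gripper_width: 0.705
grasp_force: 1.4
```

```bash
python3 - <<'E'
from h import *
f=grab('scene','scene2');g=grab('side','side2');s=manip.state();print(s['tool_pos'],s['contact_force'],s['time'])
a=cv2.resize(f['image'][165:310,295:445],None,fx=2.6,fy=2.6,interpolation=cv2.INTER_CUBIC)
b=cv2.resize(g['image'][100:230,245:385],(400,a.shape[0]),interpolation=cv2.INTER_CUBIC)
cv2.imwrite('pics/both2.png',np.hstack([a,b]))
t=s['tool_pos'];p=[.7445,.1567];c,sn=np.cos(-.2083),np.sin(-.2083);print(c*(t[0]-p[0])+sn*(t[1]-p[1]),-sn*(t[0]-p[0])+c*(t[1]-p[1]))
E
```

```text
[0.5829027  0.19286685 0.11141995] [-0.0761465  -1.27546644 -0.19104723] 4.675
-0.16558339173331602 0.0019672380080806504
```

View pics/both2.png

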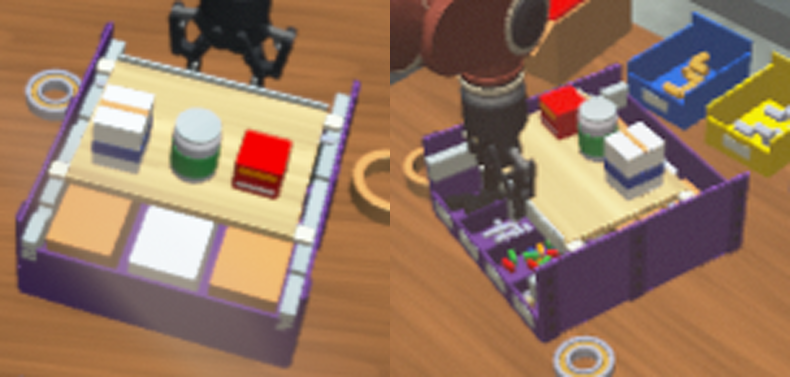

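The shelf is sliding evenly at about 2–3 N with the goods upright. The strip runs from (118,52) to (338,104) in the left half of the picture. Now measuring what remains.

```bash
python3 - <<'E'
from h import *
f=load('scene2');p=np.array([.7445,.1567]);c,s=np.cos(-.2083),np.sin(-.2083);R=np.array([[c,s],[-s,c]])
for u,v,z in[(118,54,.13),(336,104,.13),(68,170,.122),(297,230,.122)]:
    print((R@(atz(f,(295+u/2.6-.3,165+v/2.6-.3),z)[:2]-p)*1e3).round(1))
E
```

```text
[-152.1 -117.2]
[-155.8  129.1]
[  21.8 -117.7]
[ 21.5 123. ]
```

Request:
{"name": "servo_tool", "arguments": {
  "moves": [
    [[-4,0,0,0,0,0,60],[-4,0,0,0,0,0,60],[-4,0,0,0,0,0,60],[-4,0,0,0,0,0,60],[-4,0,0,0,0,0,60],[-4,0,0,0,0,0,60],[-4,0,0,0,0,0,60],[-4,0,0,0,0,0,60],[-4,0,0,0,0,0,60],[-4,0,0,0,0,0,60],[-4,0,0,0,0,0,60],[-2,0,0,0,0,0,60]]
  ]
}}

```text
time: 6.18
tool_pos: [0.6274, 0.1835, 0.1114]
tool_rot: [0.0, 0.104, 0.995, 0.0]
contact_force: [-2.7, 0.4, 1.1]
gripper_width: 0.704
grasp_force: 1.5
```

Request:
{"name": "servo_tool", "arguments": {
  "moves": [
    [[-1,0,0,0,0,0,60],[-1,0,0,0,0,0,60],[-1,0,0,0,0,0,60],[-1,0,0,0,0,0,60],[-1,0,0,0,0,0,60]]
  ]
}}

```text
time: 6.8
tool_pos: [0.6321, 0.1824, 0.1113]
tool_rot: [0.0, 0.104, 0.995, -0.0]
contact_force: [-0.5, 1.4, -0.3]
gripper_width: 0.7
grasp_force: 0.0
```

Request:
{"name": "servo_tool", "arguments": {
  "moves": [
    [[-1,0,0,0,0,0,60],[-1,0,0,0,0,0,60],[-1,0,0,0,0,0,60]]
  ]
}}

```text
time: 7.18
tool_pos: [0.6349, 0.1819, 0.1113]
tool_rot: [-0.0, 0.104, 0.995, 0.0]
contact_force: [-0.6, -0.4, -0.9]
gripper_width: 0.703
grasp_force: 0.0
```

```bash
python3 - <<'E'
from h import *
f=grab('scene','scene3');g=grab('side','side3');s=manip.state();print(s['tool_pos'],s['contact_force'],s['time'])
a=cv2.resize(f['image'][165:310,295:445],(400,387),interpolation=cv2.INTER_CUBIC)
b=cv2.resize(g['image'][105:225,250:374],(400,387),interpolation=cv2.INTER_CUBIC)
cv2.imwrite('pics/both3.png',np.hstack([a,b]))
E
```

```text
[0.63491545 0.18188214 0.11133263] [-0.26476351  0.42551732  0.43162998] 7.275
```

View pics/both3.png

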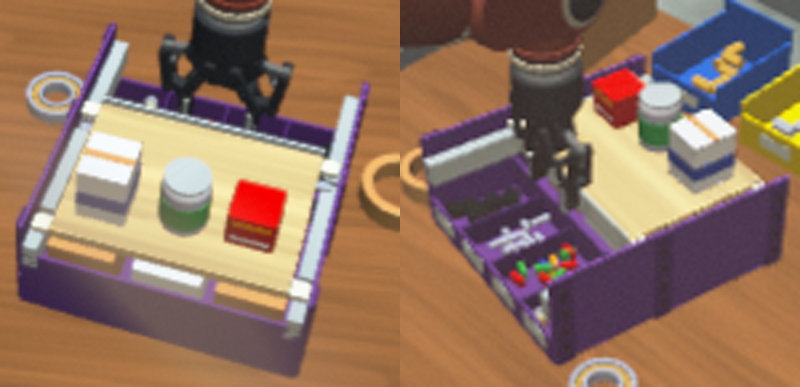

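The force vanished, and the shelf now looks low between the cheeks, with the goods upright. I'll feel gently for the hard stop to confirm.

Request:
{"name": "servo_tool", "arguments": {
  "moves": [
    [[-1,0,0,0,0,0,60],[-1,0,0,0,0,0,60],[0,0,0,0,0,0,60]]
  ]
}}

```text
time: 7.65
tool_pos: [0.6368, 0.1815, 0.1113]
tool_rot: [0.0, 0.104, 0.995, -0.0]
contact_force: [-0.6, 0.7, -0.3]
gripper_width: 0.702
grasp_force: 0.0
```

```bash
python3 - <<'E'
from h import *
f=load('scene3');p=np.array([.7445,.1567]);c,s=np.cos(-.2083),np.sin(-.2083);R=np.array([[c,s],[-s,c]])
for h in(0,-.008):
  print(h)
  for u,v,z in[(107,100,.13),(325,156,.13),(50,228,.122),(290,290,.122)]:
    print((R@(atz(f,(295+u/2.667-.3,165+v/2.667-.3),z+h)[:2]-p)*1e3).round(1))
E
```

```text
0
[ -82.5 -111.4]
[-80.1 122.4]
[  92.9 -113.9]
[ 89.  122.8]
-0.008
[ -89.9 -113.5]
[-87.5 122.3]
[  87. -116.]
[ 83.1 122.6]
```

Request:
{"name": "servo_tool", "arguments": {
  "moves": [
    [[-1,0,0,0,0,0,60],[-1,0,0,0,0,0,60]]
  ]
}}

```text
time: 7.9
tool_pos: [0.6383, 0.1813, 0.1113]
tool_rot: [-0.001, 0.104, 0.995, 0.0]
contact_force: [-2.4, 0.9, 0.5]
gripper_width: 0.702
grasp_force: 1.2
```

Request:
{"name": "servo_tool", "arguments": {
  "moves": [
    [[-1,0,0,0,0,0,60],[-1,0,0,0,0,0,60]]
  ]
}}

```text
time: 8.15
tool_pos: [0.6402, 0.1811, 0.1112]
tool_rot: [-0.001, 0.104, 0.995, 0.0]
contact_force: [-5.8, 1.2, 2.8]
gripper_width: 0.704
grasp_force: 3.0
```

Request:
{"name": "servo_tool", "arguments": {
  "moves": [
    [[-1,0,0,0,0,0,60],[0,0,0,0,0,0,60]]
  ]
}}

```text
time: 8.4
tool_pos: [0.6402, 0.1811, 0.1112]
tool_rot: [-0.002, 0.104, 0.995, 0.0]
contact_force: [-8.4, 1.3, 4.1]
gripper_width: 0.703
grasp_force: 4.1
```

```bash
python3 - <<'E'
from h import *
s=manip.state();print(s['tool_pos'],s['contact_force'],s['ft_torque'])
E
```

```text
[0.64017349 0.18108756 0.11119882] [-8.38322601  1.30389575  4.07321734] [0.4337543  1.17736537 0.07367406]
```

The tool has stopped at a firm 8 N, so that is the hard stop. Backing off and checking the shelf's level and seating.

Request:
{"name": "servo_tool", "arguments": {
  "moves": [
    [[2,0,0,0,0,0,60],[4,0,0,0,0,0,60],[10,0,0,0,0,0,60],[20,0,0,0,0,0,60],[40,0,0,0,0,0,60],[40,0,0,0,0,0,60],[30,0,-40,0,0,0,60],[0,0,-50,0,0,0,60],[50,0,-50,0,0,0,60],[50,0,0,0,0,0,60],[0,0,0,0,0,0,60]]
  ]
}}

```text
time: 9.78
tool_pos: [0.4045, 0.2307, 0.246]
tool_rot: [0.001, 0.103, 0.995, 0.0]
contact_force: [0.8, -0.4, -0.2]
gripper_width: 0.707
grasp_force: 0.0
```

```bash
python3 - <<'E'
from h import *
f=grab('scene','scene4');g=grab('side','side4');s=manip.state();print(s['tool_pos'],s['contact_force'],s['time'])
p=[.7445,.1567];c,sn=np.cos(-.2083),np.sin(-.2083)
W=lambda x,y,z:[p[0]+(c*x-sn*y)/1e3,p[1]+(sn*x+c*y)/1e3,z]
a=cv2.resize(f['image'][170:290,300:440],None,fx=5.7,fy=5.0,interpolation=cv2.INTER_CUBIC)
k=4
def crop(im,u,v,w,h,fr):
    o=cv2.resize(im[v:v+h,u:u+w],None,fx=k,fy=k,interpolation=cv2.INTER_CUBIC)
    for dz,col in((0,(0,0,255)),(.008,(255,0,0))):   # red = home, blue = still on rails
        for x,y,z in[(-94,-120,.122),(-94,120,.122),(90,-120,.114),(90,120,.114)]:
            q=(proj(fr,W(x,y,z+dz))[0]-[u,v])*k+1.5; cv2.circle(o,tuple(int(t) for t in q),2,col,-1)
    return o
A=crop(f['image'],300,175,100,138,f)
A=crop(f['image'],297,180,145,100,f);B=crop(g['image'],255,115,120,75,g)
B=cv2.copyMakeBorder(B,0,0,0,A.shape[1]-B.shape[1],cv2.BORDER_CONSTANT)
cv2.imwrite('pics/fin.png',cv2.resize(np.vstack([A,B]),None,fx=.85,fy=.85,interpolation=cv2.INTER_AREA))
E
```

```text
[0.40635114 0.23016039 0.24550105] [-0.05327636 -0.47557603 -0.13830396] 9.875
```

View pics/fin.png

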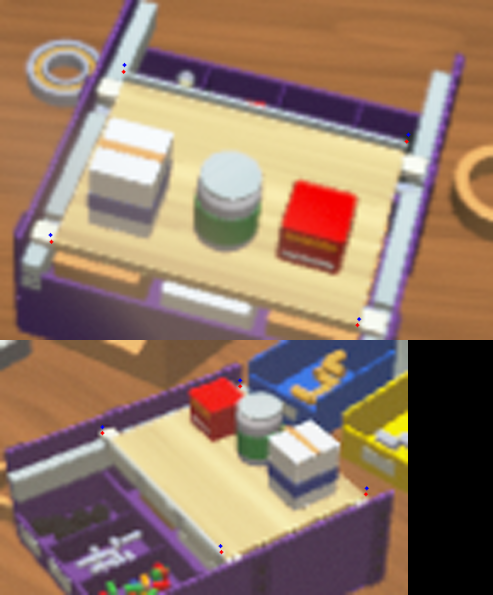

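The red (home) marks fall on the strip and board corners in both views, better than the blue (still on the rails) ones. One last close-up of the ends, to check the level on both sides.

```bash
python3 - <<'E'
from h import *
p=[.7445,.1567];c,sn=np.cos(-.2083),np.sin(-.2083)
W=lambda x,y,z:[p[0]+(c*x-sn*y)/1e3,p[1]+(sn*x+c*y)/1e3,z]
T=[]
for t,pts in(('scene4',[(-94,-120,.122),(-94,120,.122),(90,-120,.114),(90,120,.114)]),('side4',[(-94,120,.122),(-94,-120,.122)])):
    f=load(t)
    for P in pts:
        u,v=proj(f,W(*P))[0].round().astype(int)
        T.append(cv2.resize(f['image'][v-12:v+12,u-13:u+13],None,fx=10,fy=10,interpolation=cv2.INTER_CUBIC)); print(t,P,u-13,v-12)
        cv2.rectangle(T[-1],(0,0),(259,239),(0,0,0),1)
cv2.imwrite('pics/tiles.png',np.vstack([np.hstack(T[:3]),np.hstack(T[3:])]))
E
```

```text
scene4 (-94, -120, 0.122) 320 189
scene4 (-94, 120, 0.122) 403 209
scene4 (90, -120, 0.114) 299 239
scene4 (90, 120, 0.114) 389 263
side4 (-94, 120, 0.122) 272 130
side4 (-94, -120, 0.122) 307 165
```

View pics/tiles.png

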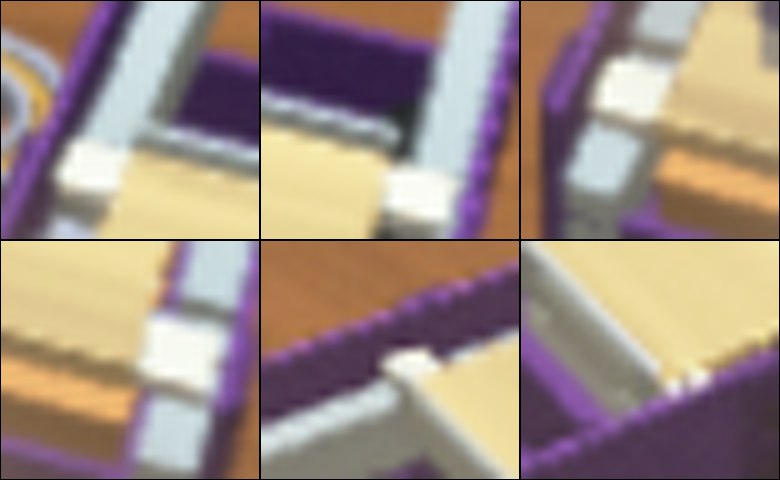

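The tiles show the four corners displaced from the home prediction by the same amount on the left and right: front ends about (+1.5, +0.5) px and rear glides about (+1.7, -2) px. So the shelf sits level, and I'm handing in.

```bash
python3 -c "
from plant import manip
print(manip.job_done())"
```

```text
the job is handed in; nothing more can be done
None
```

I pushed the shelf home: it dropped into the notches, came to a hard stop at about 8 N, and sits level by the images, with the goods upright and the fingers clear. The job is handed in; no verdict was returned.

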